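Roll a vial up the label reader's gutter into its roller nest and start it

TASK

Load the label reader: with the fingertips, push the glass vial that lies at the foot of the reader's sloped gutter up the slope and over the front roller, until it drops into the nest between the two rollers at the back stop and stays there without rolling back. Then press the reader's start key fully down and let it come up again. Only push the vial, not hard - do not grip or lift it - and leave the other things on the bench alone.

Things in the scene. Friction and masses are not known exactly. Their poses are not given: they have to be found in the camera images.
- reader: Bench-top vial label reader, fixed; its place and yaw vary. White and grey, 250 mm long (x), 96 wide (y). Origin on the bench surface under it, +x = uphill direction of the gutter, z up. In this frame the gutter floor starts at x=-105, z=22 mm, rises at 12 degrees and ends at x=18, z=48. Cheeks beside the rollers (inner faces y=+-41, x=11 to 71) are 60 mm high; housing x=71 to 145, 80 mm high.
- gutter: Aluminium in-feed gutter. Origin: middle of the floor's low end, on the floor, inside the lip; x up the slope, y across, z square to the floor. Floor 126 mm long, 82 wide; walls 14 mm high. Lip at the low end 5 mm high, 2 thick; the vial overhangs its outside by 5 mm and can be pushed from behind above it. Outside the lip all is free down to 8 mm above the bench. A vial let go on the slope rolls back.
- vial: Specimen vial lying across the gutter, amber glass, blank paper label, white screw cap: 74 mm long, body 40 mm diameter, cap 35, 60 to 130 g, smooth (friction about 0.35). Origin: on its axis at mid-length; y is the axis, towards the cap; x and z turn as it rolls. It starts against the lip at the foot of the gutter, its axis 20 mm above the floor.
- front_roller (a point): Middle of the front roller's axis: reader x=28, z=47 mm. Black rubber idler, 16 mm diameter, 81 long, axis along reader y, turns almost freely; it stands 5 mm proud of the gutter floor, top at z=55. The back roller is the same at x=62, z=47. The vial's axis is highest (z=75) above the front roller, then it drops 6 mm into the nest by itself.
- nest (a point): Where the vial's middle lies when it sits in the nest on both rollers: reader x=45, z=69 mm. Axes as the reader's. The upright back stop (rubber plate, face at reader x=67, top z=83 mm) leaves the vial 2 mm of play.
- start_key_top (a point): Centre of the top of the start key, a round black push key of 24 mm diameter on the housing's top, in a grey collar of 40 mm diameter. Top 98 mm above the bench, 6 mm above the collar.
- start_key (a joint): Travel of the start key in m: 0 up, 0.006 fully down; it is pressed straight down, needs 1.5 N to start and about 5 N at the bottom, and springs back up.
- spare_vial: Bystander: a vial of the same kind (40 mm diameter, 74 mm tall) standing upright on its base on the bench beside the reader. Origin under its centre.
- dish: Bystander: closed clear Petri dish, 93 mm diameter, 18 mm high, flat on the bench. Origin under its centre.
- pen_cup: Bystander: grey cup of 72 mm diameter, 85 mm tall, with pens reaching about 150 mm. Origin under its centre.
Mind the look-alikes: they are no part of the job. What is shaped like the vial but blue or yellow is not meant.

How it is judged:
On the way, in this order (a step that is already met when the one before it is completed fails the run):
1. the vial lies in the nest between the rollers (x of vial in the frame of reader between 0.039 and 0.051 m and z of vial in the frame of reader between 0.0654 and 0.0734 m and angle between the y axis of vial and the y axis of reader, either way round below 0.08 rad and linear speed of vial below 0.05 m/s), for 0.3 s.
2. the start key is pressed fully down (value of joint start_key above 0.005 m), for 0.1 s.
At the end, for the whole second after the job is handed in: The vial lies at rest in the nest on both rollers (its middle within 5 mm along and 4 mm in height of the nest point, its axis within 0.08 rad of the rollers'), and the start key, having been pressed to at least 5 of its 6 mm after the vial was in, is up again (under 1.5 mm) (x of vial in the frame of reader between 0.04 and 0.05 m and z of vial in the frame of reader between 0.0654 and 0.0734 m and angle between the y axis of vial and the y axis of reader, either way round below 0.08 rad and linear speed of vial below 0.02 m/s and value of joint start_key below 0.0015 m); the robot touches nothing.
It fails at once if the vial is lifted off the gutter (its axis more than 40 mm from the plane of the gutter floor, where 20 to 25 mm is needed) (z of vial in the frame of gutter above 0.04 m).
It fails at once if the vial is gripped (the fingers squeeze it with more than 15 N while it presses on the reader with less than 6 N) (contact force between the fingers and vial above 15 N and contact force between vial and reader below 6 N).
It fails at once if the fingers press on the glass vial with more than 45 N (contact force between the fingers and vial above 45 N).
It fails at once if the start key is pressed before the vial is in the nest (value of joint start_key above 0.003 m and not (x of vial in the frame of reader between 0.035 and 0.055 m and z of vial in the frame of reader between 0.0614 and 0.0774 m)).
It fails at once if the standing vial, the Petri dish or the pen cup is moved by more than 20 mm or tipped (distance of any of spare_vial, dish, pen_cup from where it was at the start of the episode above 0.02 m or angle between any of spare_vial, dish, pen_cup's own z axis and vertical above 0.3 rad).
It also fails if it takes over 43 s, if anything falls off the work surface, if the arm or the gripper's body presses on something with over 40 N, if the wrist force passes 120 N, or if a joint passes its speed limit or range.

ROBOT

A 7-joint arm with a two-finger parallel gripper is mounted at the origin on the work surface. World frame = base frame: x ahead of the robot, y to its left, z up, the work surface at z = 0. Lengths are in m, angles in rad, forces in N, time in s.
With the tool pointing down it reaches from about 0.425 to 0.8 m from the base axis. Payload 8.3 kg.
Tool frame: the origin (TCP) lies at the very end of the fingers, on their centre line; the grasp point (between the pads) lies 19 mm behind it; z points along the fingers, y is the direction in which the jaws open and shut (so a half turn about z gives the same grasp; the last joint's range is limited). The gripper opens to 85 mm and grips with 20 to 120 N. Pads are 22 mm wide; open, the fingers measure 114 mm over their backs; the gripper's body (76 mm by 85 mm) begins 54 mm behind the grasp point. The pads swing forward as they close: fully open they stand 13 mm farther back than shut.
Start: joints at [1.098, 0.383, 0.016, 1.37, -0.006, 1.388, -0.046], TCP at [0.249, -0.573, 0.231] pointing down, gripper open.
Joint ranges: [-2.95, 2.95], [-0.25, 2.06], [-1.52, 1.56], [0.18, 2.33], [-1.44, 4.58], [0.02, 2.06], [-3.01, 3.01]. Speed limits (rad/s): [2.39, 2.39, 3.01, 3.01, 3.14, 3.14, 3.14].

INTERFACE

Orientations are given as a unit quaternion [w, x, y, z].
In Python, from station import r gives the robot as it stands. The module is installed in compiled form; this text tells all that it offers.
- The arm moves only by the tool carry_out, never from a script. Its argument "increments" is a list of rows, each a list of 7 numbers: the shift along the world's x, y, z in cm, then the turn, a rotation vector about the world's x, y, z in rad, then the closure, from -1 (fully open) to 1 (shut). A call has 1 to 10 rows; each row shifts and turns the commanded pose from where the row before left it; what a row does not reach is not made up. A row lasts 1/12 s, in which the tool goes at most 41.7 mm and 7.16 degrees, less where a joint would pass 70% of its speed; a pose out of reach is approached as far as the arm can. A call is refused whole if a number of a shift passes 4.17 or a number of a turn 0.125, either way. A call with a gripper value outside its range is refused whole. The fingers move at their own pace and stop on an object; the grip force is fixed at half the most. Time passes only in rows, so rows that do not move let the fingers close. It gives the time, the measured TCP pose, the force and the opening at its end, in the units of the state.
- r.sense(): the state, without advancing time (a new reading comes with each control period).
- r.snapshot(name): name is "scene" or "top"; returns the picture (384x512x3 uint8, red, green, blue); there is no depth.
- r.get_calibration(name): a dict with "fx", "fy", "cx", "cy" (pixels), "origin" and "orientation" of the camera in the world. Camera axes: x right, y up, looking along -z (the intrinsics and any distortion apply to the point x, -y, -z); pixel columns grow to the right and rows downward; lengths in m; the calibration is good to about 2 mm. A picture is of the moment at which its call begins. get_calibration takes no time and is no camera call.
- r.job_done(): hands the job in, once; it reports no verdict.
The state is a dict: "clock": time; "qpos": joint angles; "qvel": joint speeds; "tau": joint torques, N m; "eef_pos": TCP position; "ee_rot": TCP orientation; "force": force on the tool from outside, world axes, zero at the start; "moment": the same for the moment, N m; "grip_width": opening from 0.0 (shut) to 1.0 (fully open).
Only numpy, scipy, OpenCV 4.12 (cv2) and the standard library are available. Lean on these libraries where they do the work, as an engineer would, in place of code of your own. Each camera call takes 0.05 s, during which the arm holds its last target.

## Working session

There is one attempt and no reset: what is moved stays moved. The work goes in short steps, Python scripts to look and compute and a tool call to move; the robot and the scene stay as the last step left them, time stands still between calls to the robot, and variables do not carry over. Pictures are saved under pics/ and viewed, and the job is handed in when it is done.

Besides the shell and the picture viewer there is one more tool, called after "Call:" by a JSON object that holds its "name" and its "arguments". carry_out: Moves the arm, as the interface text tells. Its arguments: {"type":"object","properties":{"increments":{"type":"array","items":{"type":"array","items":{"type":"number"}}}},"required":["increments"]}

```bash
mkdir -p pics; python3 - <<'E'
from station import r
import cv2
for n in("scene","top"):
    p=r.snapshot(n); cv2.imwrite(f"pics/{n}0.png",p[:,:,::-1]); print(n,r.get_calibration(n))
s=r.sense();print(s)
E
```

```text
scene {'fx': 394.8126874094632, 'fy': 394.8126874094632, 'cx': 256.99545841740286, 'cy': 179.30535547137913, 'origin': array([0.9355631 , 0.08012742, 0.67427596]), 'orientation': array([0.62112086, 0.17760538, 0.20942766, 0.73403356])}
top {'fx': 434.65020425882415, 'fy': 434.65020425882415, 'cx': 253.9381062165028, 'cy': 191.941984576577, 'origin': array([0.43878451, 0.01443917, 0.83575942]), 'orientation': array([ 0.70441956,  0.07143014, -0.05993859, -0.70363214])}
{'clock': 0.1, 'qpos': array([ 1.09812186,  0.38416275,  0.01640981,  1.37104072, -0.00632954,
        1.38818771, -0.04649701]), 'qvel': array([ 0.00127122, -0.00173046, -0.00033011, -0.00125219,  0.00246753,
       -0.0024763 ,  0.0008299 ]), 'tau': array([ 3.17528320e-03, -6.29133654e+01,  8.47605206e-01, -3.72754598e+01,
        1.67419086e-02,  1.05392173e-02, -6.30560777e-06]), 'eef_pos': array([ 0.24884968, -0.57283622,  0.23037749]), 'ee_rot': array([-8.55637001e-04,  9.79080628e-01,  2.03470780e-01, -1.82383238e-04]), 'force': array([ 0.36058944, -0.1242732 ,  0.10941552]), 'moment': array([-0.00192123, -0.00972063,  0.0106768 ]), 'grip_width': 1.000342663874326}
```

View pics/scene0.png

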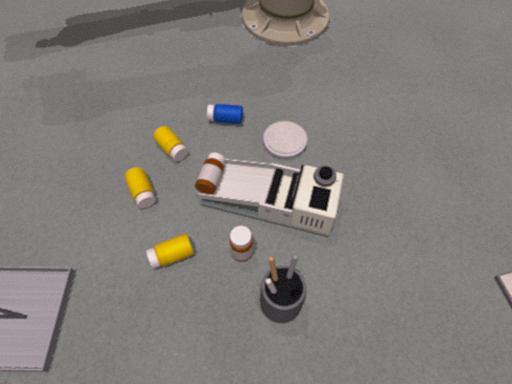

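View pics/top0.png

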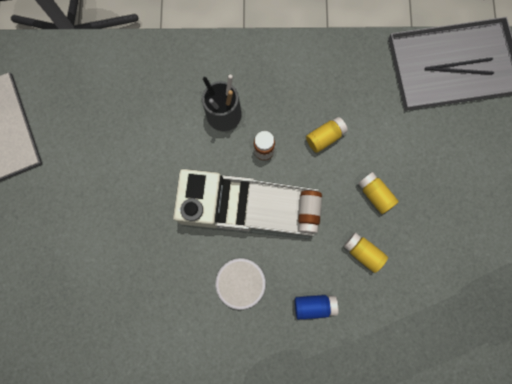

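The amber vial lies at the reader's foot: top view about (311,210), scene view about (210,173). It fits the description. The standing amber vial (264,145 top) is the spare, and the blue and yellow ones are look-alikes. I'll enlarge this area.

```bash
cat > h.py <<'E'
import numpy as np
from scipy.spatial.transform import Rotation as R
from station import r
def cam(n):
    c=r.get_calibration(n); q=c["orientation"]; return c,R.from_quat([q[1],q[2],q[3],q[0]]).as_matrix()
def back(n,u,v,z):
    c,M=cam(n); d=M@np.array([(u-c["cx"])/c["fx"],-(v-c["cy"])/c["fy"],-1.]); o=c["origin"]; return o+d*(z-o[2])/d[2]
def proj(n,P):
    c,M=cam(n); p=(np.atleast_2d(P)-c["origin"])@M; return np.c_[c["cx"]+c["fx"]*p[:,0]/-p[:,2], c["cy"]-c["fy"]*p[:,1]/-p[:,2]]
E
python3 - <<'E'
import cv2
t=cv2.imread("pics/top0.png")[160:245,165:335]; cv2.imwrite("pics/topc.png",cv2.resize(t,None,fx=4.7,fy=4.7,interpolation=cv2.INTER_CUBIC))
t=cv2.imread("pics/scene0.png")[145:240,190:350]; cv2.imwrite("pics/scenec.png",cv2.resize(t,None,fx=5,fy=5,interpolation=cv2.INTER_CUBIC))
E
```

```text
(no output)
```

View pics/topc.png

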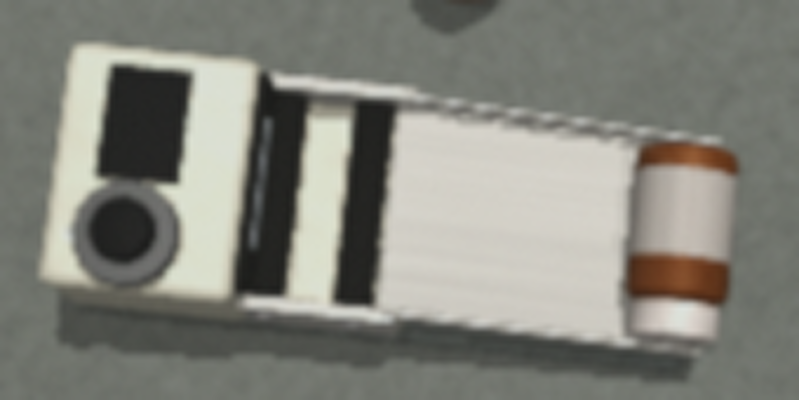

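View pics/scenec.png

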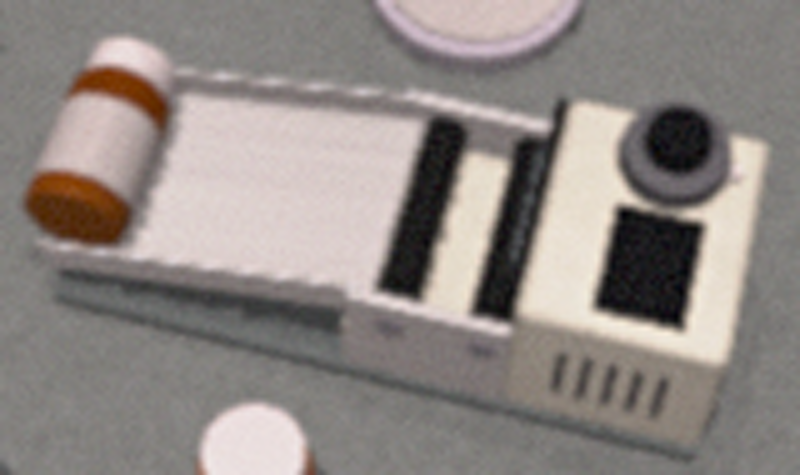

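```bash
cat > fit.py <<'E'
from h import *
from scipy.optimize import least_squares
T=lambda U,V:(165+(U+.5)/4.7-.5,160+(V+.5)/4.7-.5)
S=lambda U,V:(190+(U+.5)/5-.5,145+(V+.5)/5-.5)
H=[(.145,-.048,.08),(.071,-.048,.08),(.071,.048,.08),(.145,.048,.08)]
ot=[T(72,44),T(260,58),T(238,300),T(40,278)]
os=[S(722,362),S(515,322),S(562,98),S(768,146)]
kt,ks=T(122,228),S(680,138)
# p: x,y,yaw, key xy, cam pix offsets
def W(p,L): 
    L=np.atleast_2d(L); c,s=np.cos(p[2]),np.sin(p[2]); return np.c_[p[0]+c*L[:,0]-s*L[:,1],p[1]+s*L[:,0]+c*L[:,1],L[:,2]]
def f(p):
    return np.r_[(proj("top",W(p,H))-ot).ravel(),(proj("scene",W(p,H))-os).ravel(),
     (proj("top",W(p,[p[3],p[4],.098]))-kt).ravel(),(proj("scene",W(p,[p[3],p[4],.098]))-ks).ravel()]
if __name__=="__main__":
    o=back("top",*ot[1],.08); a=back("top",*ot[0],.08)-o; print(o,a)
    y=np.arctan2(a[1],a[0])
    s=least_squares(f,[o[0],o[1],y,.11,.02]); p=s.x
    print(p,np.round(s.fun.reshape(-1,2),2).tolist())
    np.save("p.npy",p)
    print("key",W(p,[p[3],p[4],.098]),"vialstart",W(p,[-.105,0,.042]),"nest",W(p,[.045,0,.069]))
    for n,zs in(("top",0),("scene",0)):
        q=lambda L:np.round(proj(n,W(p,L)),1).tolist()
        print(n,"floor low corners",q([(-.105,-.041,.022),(-.105,.041,.022)]),"floor hi",q([(.018,-.041,.048),(.018,.041,.048)]))
    # bystanders
    print("spare top",back("top",264,138,.074),back("scene",241,236,.074)); print("dish",back("top",240,284,.018)); print("cup",back("top",222,104,.085))
    import cv2
    for n in("top","scene"):
        im=cv2.imread(f"pics/{n}0.png"); im=cv2.resize(im,None,fx=4,fy=4,interpolation=cv2.INTER_CUBIC)
        A=np.array; th=np.deg2rad(12)
        def pl(L,c):
            pts=((proj(n,W(p,L))+.5)*4-.5).astype(int); cv2.polylines(im,[pts],False,c,1)
        pl(H+H[:1],(0,0,255)); pl([(-.105,-.041,.022),(-.105,.041,.022),(.018,.041,.048),(.018,-.041,.048),(-.105,-.041,.022)],(255,0,0))
        for x in(.02,.036,.054): pl([(x,-.0405,.047),(x,.0405,.047)],(0,255,0))
        vx,vz=-.105+.020*np.cos(th)-.02*np.sin(th),.022+.02*np.sin(th)+.02*np.cos(th)
        for sg in(-1,1): pl([(vx+.02*np.cos(t),sg*.037,vz+.02*np.sin(t)) for t in np.linspace(0,6.3,30)],(0,255,255))
        pl([(p[3]+.012*np.cos(t),p[4]+.012*np.sin(t),.098) for t in np.linspace(0,6.3,30)],(0,0,255))
        im=im[620:980,660:1360] if n=="top" else im[560:980,740:1420]
        cv2.imwrite(f"pics/ov_{n}.png",im)
E
python3 fit.py
```

```text
[0.61743755 0.08785842 0.08      ] [0.00556507 0.07189135 0.        ]
[0.56546899 0.0201835  1.48277545 0.11388014 0.02674949] [[-0.31, -1.64], [0.67, -1.14], [-0.39, 0.66], [-0.16, 1.61], [0.89, 1.79], [-1.14, -0.13], [0.38, -0.74], [-0.25, -1.74], [-0.24, 0.33], [-0.3, 0.38]]
key [[0.54883394 0.13597425 0.098     ]] vialstart [[ 0.55623872 -0.08441001  0.042     ]] nest [[0.56942481 0.06500929 0.069     ]]
top floor low corners [[314.9, 189.3], [312.0, 232.2]] floor hi [[250.2, 180.9], [246.0, 224.8]]
scene floor low corners [[198.6, 199.1], [212.0, 164.2]] floor hi [[261.9, 207.2], [272.5, 170.1]]
spare top [0.68237295 0.00895468 0.074     ] [0.67992995 0.01096788 0.074     ]
dish [0.42015829 0.05322005 0.018     ]
cup [0.74386658 0.08575586 0.085     ]
```

View pics/ov_top.png

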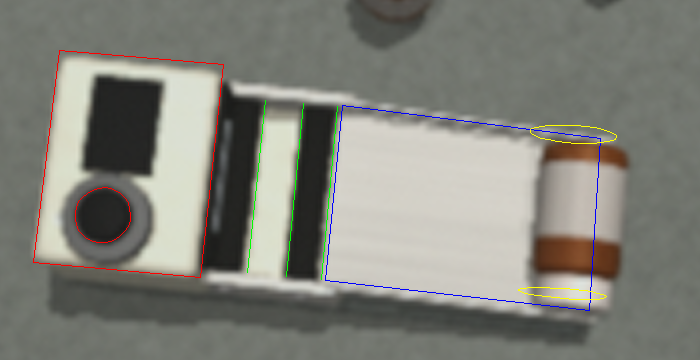

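View pics/ov_scene.png

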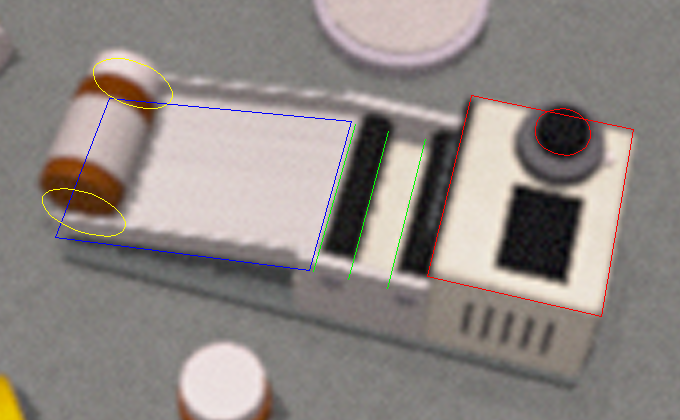

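```bash
cat > fit2.py <<'E'
from fit import *
import cv2
n_=["top","scene"]
F=[("top",l,o,1,1) for l,o in zip(H,ot)]+[("scene",l,o,1,1) for l,o in zip(H,os)]
F+=[("top",(.028,-.0405,.051),T(375,99),1,1),("top",(.028,.0405,.051),T(356,304),1,1),
("top",(.011,-.048,.06),T(413,90),1,1),("top",(.011,.048,.06),T(393,324),1,1),
("scene",(.011,-.048,.06),S(349,293),1,1),
("scene",(.028,-.0405,.050),S(400,293),1,.3),("scene",(.028,.0405,.050),S(447,121),1,1),
("top",(-.108,-.0425,.0357),T(718,138),1,1),("top",(-.108,.0425,.0357),T(700,352),1,1),
("scene",(-.108,-.0425,.0357),S(40,245),1,1),
("top",(-.0897,0,.0457),T(681,245),1,.1),("scene",(-.0897,0,.0457),S(106,139),1,.1)]
def pj(n,P,d):
    c,M=cam(n); M=M@R.from_rotvec(d[3:]).as_matrix(); p=(np.atleast_2d(P)-c["origin"]-d[:3])@M
    return np.c_[c["cx"]+c["fx"]*p[:,0]/-p[:,2], c["cy"]-c["fy"]*p[:,1]/-p[:,2]]
def dd(p): return {"top":p[5:11],"scene":p[11:17]}
def g(p):
    D=dd(p); e=[]
    for n,l,o,a,b in F: e+=list((pj(n,W(p,l),D[n])[0]-o)*[a,b])
    for n,o in(("top",kt),("scene",ks)): e+=list(pj(n,W(p,[p[3],p[4],.098]),D[n])[0]-o)
    pr=[*(p[5:8]/.002),*(p[8:11]/.003),*(p[11:14]/.002),*(p[14:17]/.003)]
    return np.r_[e,pr]
if __name__=="__main__":
    s=least_squares(g,np.r_[np.load("p.npy"),np.zeros(12)],loss="soft_l1"); p=s.x
    print(np.round(p,4)); print(np.round(g(p)[:-12].reshape(-1,2),1).tolist())
    print("key",W(p,[p[3],p[4],.098]),"nest",W(p,[.045,0,.069]))
    np.save("p2.npy",p)
    J=s.jac; print("sd",np.sqrt(np.diag(np.linalg.inv(J.T@J)))[:5])
    for n in("top","scene"):
        d=dd(p)[n]
        im=cv2.imread(f"pics/{n}0.png"); im=cv2.resize(im,None,fx=4,fy=4,interpolation=cv2.INTER_CUBIC)
        th=np.deg2rad(12)
        def pl(L,c):
            pts=((pj(n,W(p,L),d)+.5)*4-.5).astype(int); cv2.polylines(im,[pts],False,c,1)
        pl(H+H[:1],(0,0,255)); pl([(-.105,-.041,.022),(-.105,.041,.022),(.018,.041,.048),(.018,-.041,.048),(-.105,-.041,.022)],(255,0,0))
        for x in(.02,.036,.054): pl([(x,-.0405,.047),(x,.0405,.047)],(0,255,0))
        vx,vz=-.105+.020*np.cos(th)-.02*np.sin(th),.022+.02*np.sin(th)+.02*np.cos(th)
        for sg in(-1,1): pl([(vx+.02*np.cos(t),sg*.037,vz+.02*np.sin(t)) for t in np.linspace(0,6.3,30)],(0,255,255))
        pl([(p[3]+.012*np.cos(t),p[4]+.012*np.sin(t),.098) for t in np.linspace(0,6.3,30)],(0,0,255))
        im=im[620:980,660:1360] if n=="top" else im[560:980,740:1420]
        cv2.imwrite(f"pics/ov2_{n}.png",im)
E
python3 fit2.py
```

```text
[ 5.6260e-01  2.1200e-02  1.4703e+00  1.1300e-01  2.5800e-02 -6.0000e-04
  2.0000e-04  6.0000e-04 -7.0000e-04  4.0000e-04 -0.0000e+00  6.0000e-04
 -2.0000e-04  7.0000e-04 -3.0000e-04  1.0000e-04  2.0000e-04]
[[-0.1, -1.6], [0.8, -0.6], [-0.9, 1.1], [-0.6, 1.6], [1.1, 1.0], [-0.7, -1.3], [1.4, -1.6], [0.6, -2.2], [0.4, 0.5], [-0.4, 0.3], [1.8, -1.7], [0.5, 0.6], [-1.6, 1.8], [-1.5, 0.9], [-0.3, 0.9], [-0.0, -0.1], [0.3, -0.4], [-0.7, 0.1], [-3.2, -0.2], [2.3, 0.2], [-0.0, 0.0], [-0.0, 0.0]]
key [[0.54832716 0.13621568 0.098     ]] nest [[0.56713409 0.06593103 0.069     ]]
sd [0.00248386 0.00223585 0.00721614 0.00138541 0.00171041]
```

View pics/ov2_top.png

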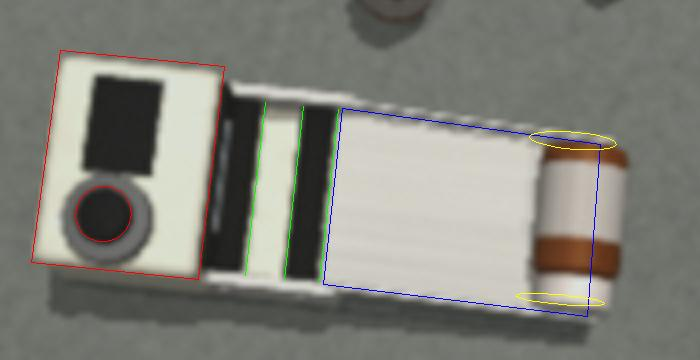

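View pics/ov2_scene.png

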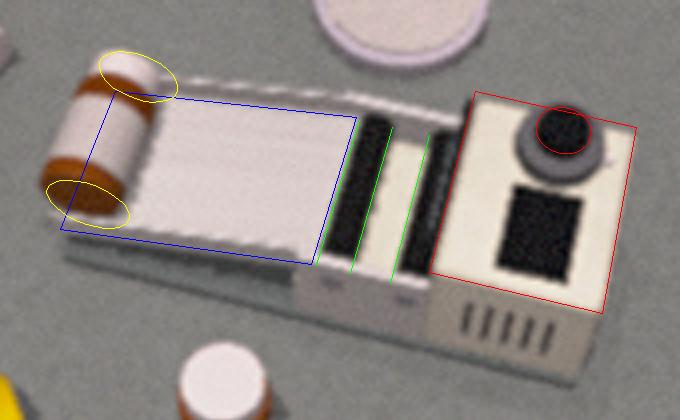

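```bash
sed -i 's/(-.0897,0,.0457)/(-.0963,0,.0443)/g; s/vx,vz=.*/vx,vz=-.0963,.0443/' fit2.py; python3 fit2.py
```

```text
Traceback (most recent call last):
  File "fit2.py", line 23, in <module>
    s=least_squares(g,np.r_[np.load("p.npy"),np.zeros(12)],loss="soft_l1"); p=s.x
  File "fit2.py", line 19, in g
    for n,o in(("top",kt),("scene",ks)): e+=list(pj(n,W(p,[p[3],p[4],.098]),D[n])[0]-o)
                                                 ~~^^^^^^^^^^^^^^^^^^^^^^^^^^^^^^
  File "fit2.py", line 13, in pj
    c,M=cam(n); M=M@R.from_rotvec(d[3:]).as_matrix(); p=(np.atleast_2d(P)-c["origin"]-d[:3])@M
        ~~~^^^
  File "h.py", line 5, in cam
    c=r.get_calibration(n); q=c["orientation"]; return c,R.from_quat([q[1],q[2],q[3],q[0]]).as_matrix()
ValueError: time passes only in moves, steps and waits
```

```bash
python3 - <<'E'
s=open("h.py").read()
s=s.replace('    c=r.get_calibration(n); q','    c=C[n]; q')
s=s.replace("from station import r\n","""C={"top":dict(fx=434.65020425882415,fy=434.65020425882415,cx=253.9381062165028,cy=191.941984576577,origin=np.array([0.43878451,0.01443917,0.83575942]),orientation=[0.70441956,0.07143014,-0.05993859,-0.70363214]),
"scene":dict(fx=394.8126874094632,fy=394.8126874094632,cx=256.99545841740286,cy=179.30535547137913,origin=np.array([0.9355631,0.08012742,0.67427596]),orientation=[0.62112086,0.17760538,0.20942766,0.73403356])}
""")
open("h.py","w").write(s)
E
python3 fit2.py; python3 -c "
from station import r
print(r.sense()['clock'])"
```

```text
[ 5.6220e-01  2.1500e-02  1.4686e+00  1.1260e-01  2.5900e-02 -8.0000e-04
  2.0000e-04  9.0000e-04 -1.0000e-03  4.0000e-04 -2.0000e-04  8.0000e-04
 -2.0000e-04  1.3000e-03 -1.0000e-04  3.0000e-04  3.0000e-04]
[[-0.2, -1.7], [0.7, -0.6], [-1.1, 1.1], [-0.8, 1.4], [1.4, 1.1], [-0.4, -1.3], [1.8, -1.5], [0.9, -2.1], [0.2, 0.5], [-0.6, 0.3], [1.6, -1.7], [0.3, 0.6], [-1.3, 1.7], [-1.2, 0.9], [0.1, 1.0], [-0.2, 0.0], [0.1, -0.3], [-0.2, 0.0], [0.1, -0.2], [-0.5, 0.2], [0.0, 0.0], [0.0, 0.0]]
key [[0.54798432 0.13616999 0.098     ]] nest [[0.56682483 0.06627531 0.069     ]]
sd [0.00254927 0.00223379 0.00708311 0.00137629 0.00170538]
0.1
```

View pics/ov2_top.png

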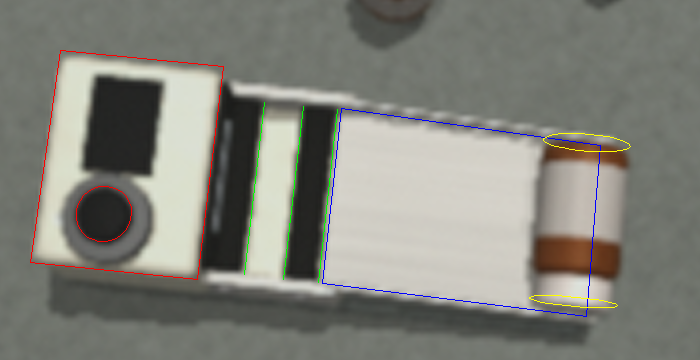

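View pics/ov2_scene.png

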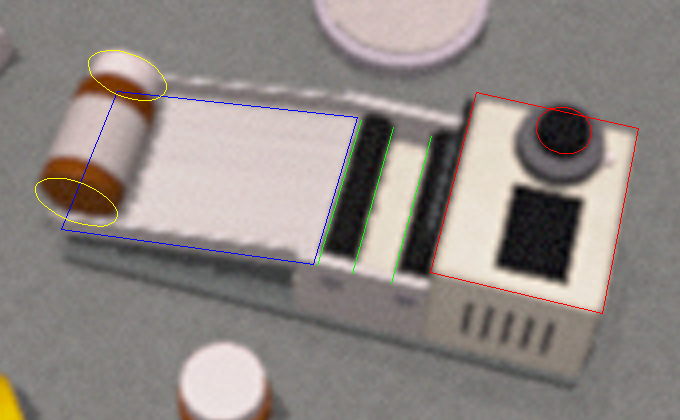

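Call:
{"name": "carry_out", "arguments": {"increments": [[2,3,0,0,0,0.07,0.6],[2,3,0,0,0,0.07,0.6],[2,3,0,0,0,0.07,0.6],[2,3,0,0,0,0.07,0.6],[2,3,0,0,0,0.07,0.6],[2,3,0,0,0,0.07,0.6],[2,3,0,0,0,0.07,0.6],[2,3,0,0,0,0.07,0.6]]}}

```text
clock: 0.77
eef_pos: [0.4095, -0.3315, 0.231]
ee_rot: [-0.0, 0.884, 0.468, -0.0]
force: [0.4, -0.9, 0.0]
grip_width: 0.199
```

```bash
python3 - <<'E'
from h import *
for u,v in((350,240),(352,238),(367,252),(362,178),(379,193),(395,205)): print(u,v,back("top",u,v,.02))
p=np.load("p2.npy")
from fit import W
for x in(-.147,-.096,.011,.045): print(x,W(p,[x,0,0]))
s=r.sense();print(s["eef_pos"],s["ee_rot"],s["grip_width"],s["force"])
E
```

```text
350 240 [ 0.50109167 -0.15141019  0.02      ]
352 238 [ 0.50481703 -0.15527118  0.02      ]
367 252 [ 0.4789581 -0.181974   0.02     ]
362 178 [ 0.61940818 -0.17880775  0.02      ]
379 193 [ 0.59019898 -0.20972365  0.02      ]
395 205 [ 0.56712898 -0.2386536   0.02      ]
-0.147 [[ 0.54723386 -0.12472258  0.        ]]
-0.096 [[ 0.55243771 -0.07398877  0.        ]]
0.011 [[0.5633556  0.03245277 0.        ]]
0.045 [[0.56682483 0.06627531 0.        ]]Traceback (most recent call last):
  File "<stdin>", line 6, in <module>
NameError: name 'r' is not defined. Did you mean: 'R'?
```

Call:
{"name": "carry_out", "arguments": {"increments": [[2,3,0,0,0,0.07,0.6],[2,3,0,0,0,0.07,0.6],[2,3,-1,0,0,0.07,0.6],[2,3,-2,0,0,0.07,0.6],[2,3,-2.5,0,0,0.07,0.6],[2,3,-2.5,0,0,0.07,0.6],[1.7,2.6,-2.5,0,0,0.07,0.6],[0,0,-2.5,0,0,0,0.6],[0,0,-1,0,0,0,0.6],[0,0,0,0,0,0,0.6]]}}

```text
clock: 1.6
eef_pos: [0.5417, -0.1302, 0.0907]
ee_rot: [-0.002, 0.745, 0.667, -0.002]
force: [-0.6, -1.1, 0.5]
grip_width: 0.202
```

```bash
echo "from station import r" >> h.py; python3 - <<'E'
from h import *
import cv2
s=r.sense();q=s["ee_rot"];print(s["eef_pos"],R.from_quat([*q[1:],q[0]]).as_matrix().round(3).tolist(),s["grip_width"])
cv2.imwrite("pics/s1.png",cv2.resize(r.snapshot("scene")[100:260,130:360,::-1],None,fx=3.4,fy=3.4))
E
```

```text
[ 0.5417268  -0.13020411  0.09070756] [[0.111, 0.994, -0.006], [0.994, -0.111, 0.001], [0.001, -0.006, -1.0]] 0.20248969308595624
```

View pics/s1.png

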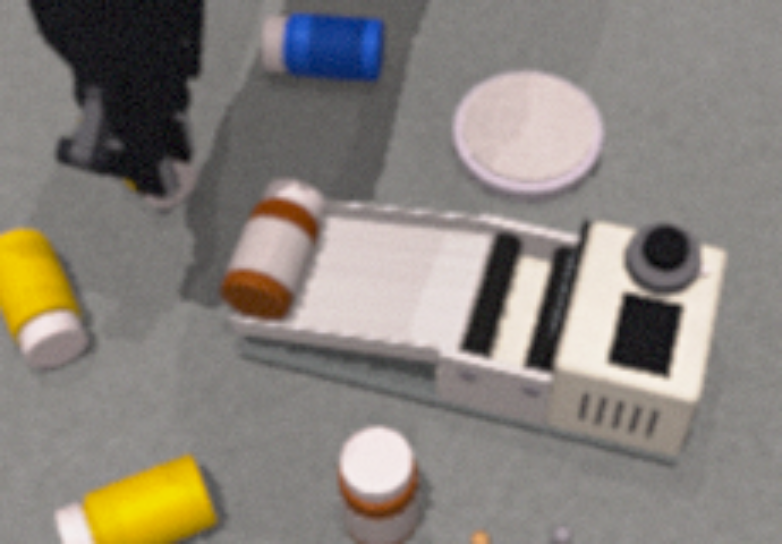

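Call:
{"name": "carry_out", "arguments": {"increments": [[0.5,0,-1.4,0,0,0.005,0.6],[0,0,-1.4,0,0,0.003,0.6],[0,0,-1.4,0,0,0,0.6],[0,0,-1.2,0,0,0,0.6],[0,0,0,0,0,0,0.6]]}}

```text
clock: 2.07
eef_pos: [0.5479, -0.1317, 0.0388]
ee_rot: [-0.001, 0.743, 0.669, -0.001]
force: [-1.2, 0.2, -0.6]
grip_width: 0.199
```

```bash
python3 - <<'E'
from h import *
import cv2
cv2.imwrite("pics/s2.png",cv2.resize(r.snapshot("scene")[120:260,160:360,::-1],None,fx=3.9,fy=3.9))
cv2.imwrite("pics/t2.png",cv2.resize(r.snapshot("top")[150:270,180:380,::-1],None,fx=3.9,fy=3.9))
E
```

```text
(no output)
```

View pics/s2.png

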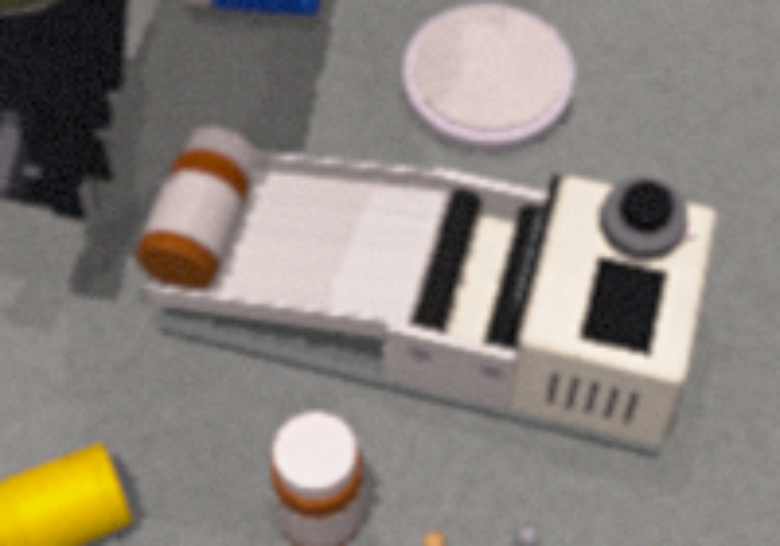

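View pics/t2.png

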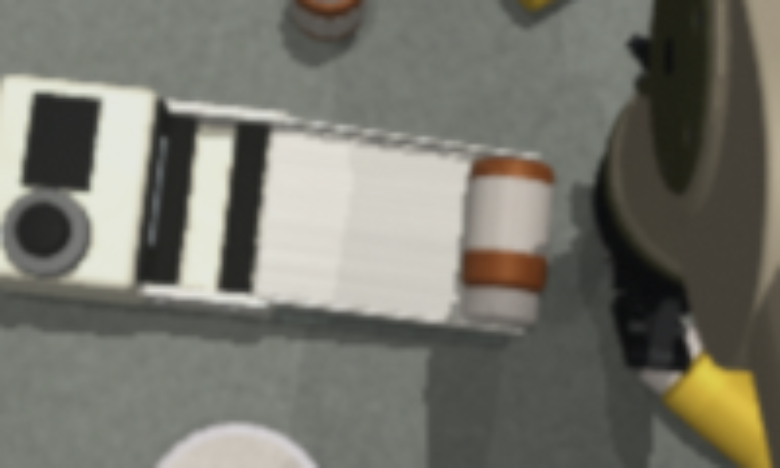

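```bash
python3 - <<'E'
from h import *
for n,o,f in(("scene",(160,120),3.9),("top",(180,150),3.9)):
    P=[[.548,-.132,.039],[.525,-.134,.039],[.571,-.13,.039]]
    print(n,(proj(n,P)-o)*f)
E
```

```text
scene [[ 83.41100809 192.91722805]
 [ 91.70445511 154.53892998]
 [ 74.84790175 232.54338676]]
top [[626.05489949 248.24928531]
 [632.00060601 296.81187514]
 [620.1725162  200.20389895]]
```

Call:
{"name": "carry_out", "arguments": {"increments": [[0.06,0.6,-0.4,0,0,0,0.6],[0.06,0.6,0,0,0,0,0.6],[0.06,0.6,0,0,0,0,0.6],[0.03,0.3,0,0,0,0,0.6],[0.02,0.2,0,0,0,0,0.6],[0,0,0,0,0,0,0.6]]}}

```text
clock: 2.67
eef_pos: [0.5516, -0.1063, 0.0361]
ee_rot: [0.0, 0.742, 0.67, 0.0]
force: [0.1, -0.0, 0.5]
grip_width: 0.202
```

Call:
{"name": "carry_out", "arguments": {"increments": [[0.02,0.2,0,0,0,0,0.6],[0.02,0.2,0,0,0,0,0.6],[0.02,0.2,0.05,0,0,0,0.6],[0.02,0.2,0.05,0,0,0,0.6],[0.02,0.2,0.05,0,0,0,0.6],[0,0,0,0,0,0,0.6]]}}

```text
clock: 3.17
eef_pos: [0.5525, -0.0966, 0.0375]
ee_rot: [-0.0, 0.742, 0.67, 0.0]
force: [-0.4, -0.3, 0.2]
grip_width: 0.201
```

```bash
python3 - <<'E'
from h import *
import cv2
s=r.sense();print(s["eef_pos"],s["force"])
cv2.imwrite("pics/s3.png",cv2.resize(r.snapshot("scene")[120:260,160:360,::-1],None,fx=3.9,fy=3.9))
E
```

```text
[ 0.55250477 -0.09664102  0.03746486] [-0.36964792 -0.33087438  0.19195448]
```

View pics/s3.png

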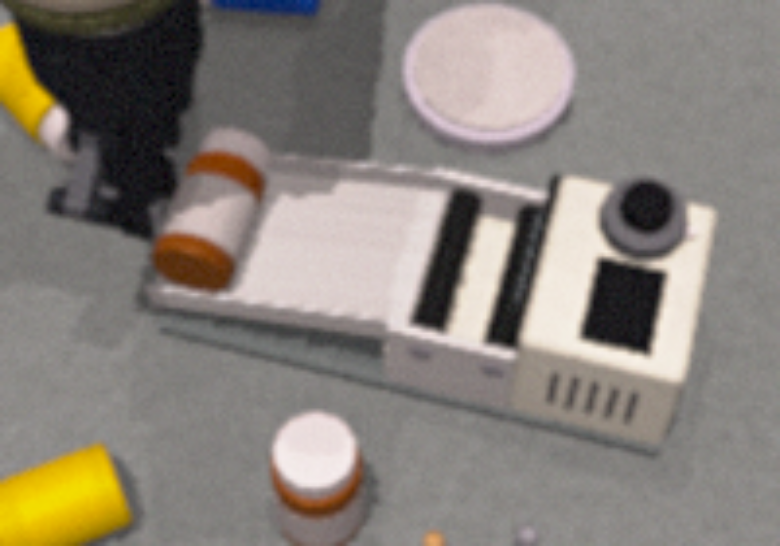

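Call:
{"name": "carry_out", "arguments": {"increments": [[0.02,0.2,0.04,0,0,0,0.6],[0.03,0.3,0.06,0,0,0,0.6],[0.04,0.4,0.085,0,0,0,0.6],[0.04,0.4,0.085,0,0,0,0.6],[0.04,0.4,0.085,0,0,0,0.6],[0.04,0.4,0.085,0,0,0,0.6],[0.04,0.4,0.085,0,0,0,0.6],[0.04,0.4,0.085,0,0,0,0.6],[0.03,0.3,0.06,0,0,0,0.6],[0.02,0.2,0.04,0,0,0,0.6]]}}

```text
clock: 4.05
eef_pos: [0.5558, -0.0626, 0.0445]
ee_rot: [-0.0, 0.742, 0.67, 0.0]
force: [-0.0, -0.3, -0.8]
grip_width: 0.2
```

Call:
{"name": "carry_out", "arguments": {"increments": [[0.02,0.2,0.04,0,0,0,0.6],[0.03,0.3,0.06,0,0,0,0.6],[0.04,0.4,0.085,0,0,0,0.6],[0.04,0.4,0.085,0,0,0,0.6],[0.04,0.4,0.085,0,0,0,0.6],[0.04,0.4,0.085,0,0,0,0.6],[0.04,0.4,0.085,0,0,0,0.6],[0.04,0.4,0.085,0,0,0,0.6],[0.03,0.3,0.06,0,0,0,0.6],[0,0,0,0,0,0,0.6]]}}

```text
clock: 4.88
eef_pos: [0.5591, -0.03, 0.0513]
ee_rot: [-0.0, 0.742, 0.67, 0.0]
force: [-0.5, 0.4, -0.2]
grip_width: 0.202
```

```bash
python3 - <<'E'
from h import *
import cv2
s=r.sense();print(s["eef_pos"],s["force"])
cv2.imwrite("pics/s4.png",cv2.resize(r.snapshot("scene")[120:260,160:360,::-1],None,fx=3.9,fy=3.9))
cv2.imwrite("pics/t4.png",cv2.resize(r.snapshot("top")[150:270,170:370,::-1],None,fx=3.9,fy=3.9))
E
```

```text
[ 0.55909739 -0.02998714  0.05130875] [-0.53404773  0.35491461 -0.18357465]
```

View pics/s4.png

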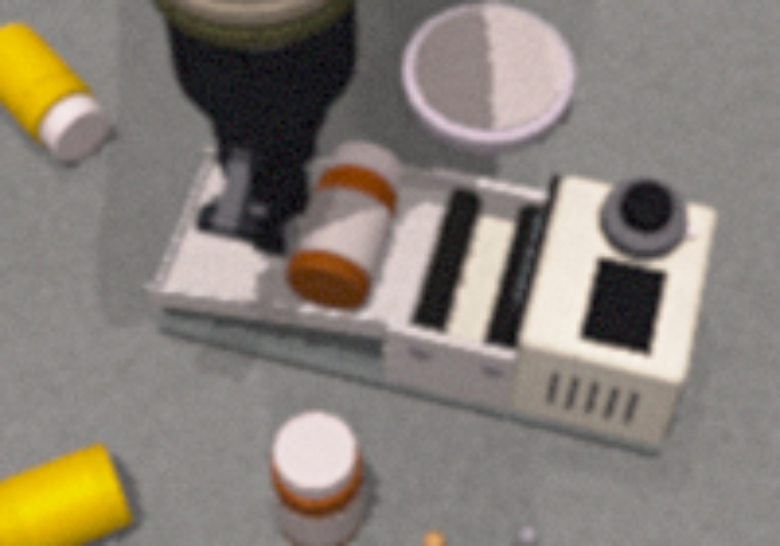

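View pics/t4.png

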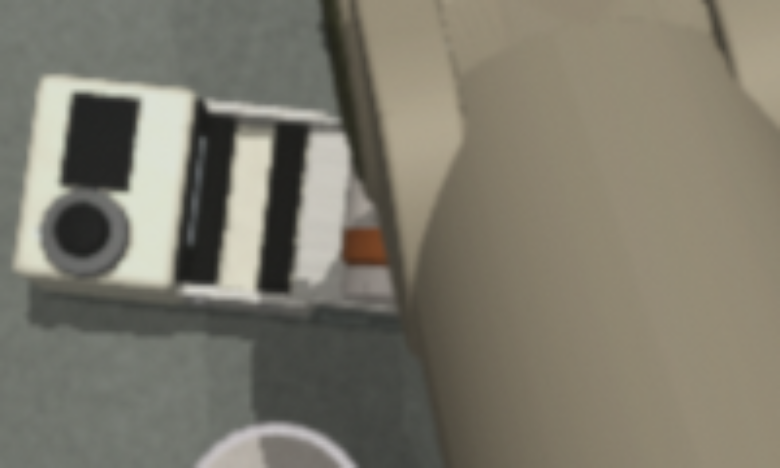

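Call:
{"name": "carry_out", "arguments": {"increments": [[0.02,0.2,0.04,0,0,0,0.6],[0.03,0.3,0.06,0,0,0,0.6],[0.04,0.4,0.085,0,0,0,0.6],[0.04,0.4,0.085,0,0,0,0.6],[0.04,0.4,0.085,0,0,0,0.6],[0.04,0.4,0.085,0,0,0,0.6],[0.03,0.3,0.085,0,0,0,0.6],[0.025,0.25,0.085,0,0,0,0.6],[0.02,0.2,0.08,0,0,0,0.6],[0.02,0.2,0.08,0,0,0,0.6]]}}

```text
clock: 5.82
eef_pos: [0.562, -0.0007, 0.0589]
ee_rot: [0.0, 0.743, 0.67, -0.0]
force: [0.4, -1.6, 0.7]
grip_width: 0.203
```

Call:
{"name": "carry_out", "arguments": {"increments": [[0.02,0.2,0.08,0,0,0,0.6],[0.02,0.2,0.08,0,0,0,0.6],[0.02,0.2,0.08,0,0,0,0.6],[0.02,0.2,0.08,0,0,0,0.6],[0.02,0.2,0.06,0,0,0,0.6],[0.02,0.2,0.04,0,0,0,0.6],[0,0,0,0,0,0,0.6]]}}

```text
clock: 6.4
eef_pos: [0.5633, 0.0122, 0.0631]
ee_rot: [-0.0, 0.742, 0.67, 0.0]
force: [-0.1, 0.4, 0.2]
grip_width: 0.196
```

```bash
python3 - <<'E'
from h import *
import cv2
s=r.sense();print(s["eef_pos"],s["force"])
cv2.imwrite("pics/s5.png",cv2.resize(r.snapshot("scene")[120:260,160:360,::-1],None,fx=3.9,fy=3.9))
E
```

```text
[0.56328474 0.01217754 0.06313208] [-0.05000711  0.39176024  0.23694919]
```

View pics/s5.png

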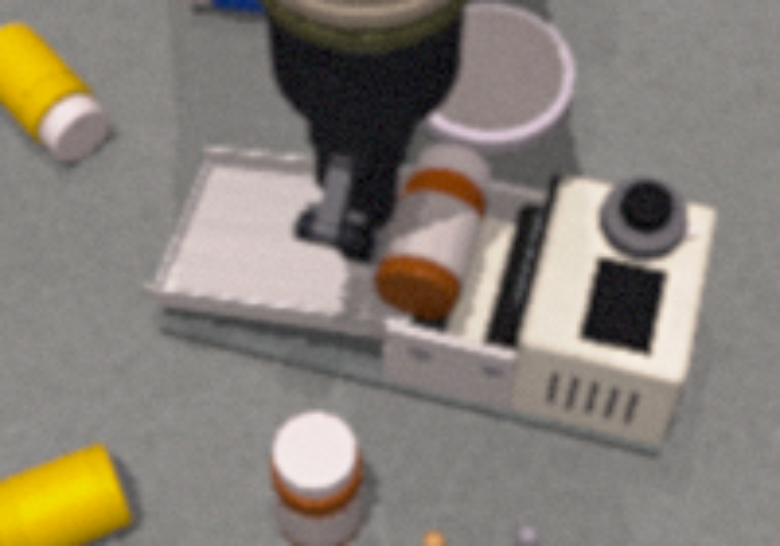

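Call:
{"name": "carry_out", "arguments": {"increments": [[0.015,0.15,0.03,0,0,0,0.6],[0.015,0.15,0.02,0,0,0,0.6],[0.015,0.15,0,0,0,0,0.6],[0.015,0.15,0,0,0,0,0.6],[0.015,0.15,0,0,0,0,0.6],[0.015,0.15,0,0,0,0,0.6],[0.015,0.15,0,0,0,0,0.6],[0.015,0.15,0,0,0,0,0.6],[0,0,0,0,0,0,0.6],[0,0,0,0,0,0,0.6]]}}

```text
clock: 7.28
eef_pos: [0.5644, 0.0234, 0.0635]
ee_rot: [-0.0, 0.742, 0.67, 0.0]
force: [0.4, -0.4, -1.3]
grip_width: 0.196
```

```bash
python3 - <<'E'
from h import *
import cv2
s=r.sense();print(s["eef_pos"],s["force"])
cv2.imwrite("pics/s6.png",cv2.resize(r.snapshot("scene")[120:260,160:360,::-1],None,fx=3.9,fy=3.9))
E
```

```text
[0.56437916 0.02341697 0.06349999] [ 0.40691737 -0.43563584 -1.31967473]
```

View pics/s6.png

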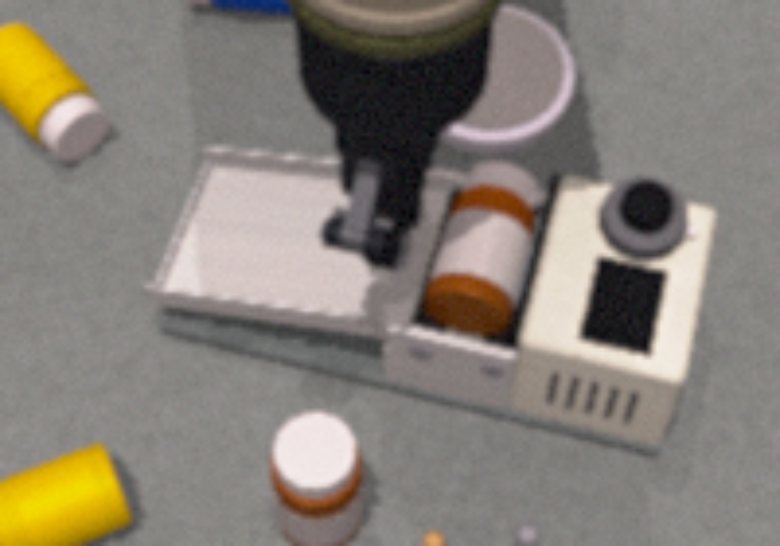

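Call:
{"name": "carry_out", "arguments": {"increments": [[-0.1,-1,0,0,0,0,0.6],[0,0,2,0,0,0,0.6],[0,0,3,0,0,0,1],[0,0,3,0,0,0,1],[-0.1,1.5,0,0,0,0,1],[-0.3,2.5,0,0,0,0,1],[-0.3,2.5,0,0,0,0,1],[-0.3,2.5,0,0,0,0,1],[-0.3,2.0,0,0,0,0,1],[-0.2,1.2,0,0,0,0,1]]}}

```text
clock: 8.17
eef_pos: [0.5478, 0.1373, 0.1437]
ee_rot: [-0.0, 0.742, 0.671, 0.0]
force: [0.2, 0.7, -0.3]
grip_width: 0.003
```

Call:
{"name": "carry_out", "arguments": {"increments": [[0,0,0,0,0,0,1],[0,0,0,0,0,0,1],[0,0,0,0,0,0,1]]}}

```text
clock: 8.42
eef_pos: [0.5489, 0.133, 0.1433]
ee_rot: [0.0, 0.743, 0.669, -0.0]
force: [-0.2, -1.1, 0.0]
grip_width: -0.004
```

```bash
python3 - <<'E'
from h import *
import cv2
s=r.sense();print(s["eef_pos"],s["force"])
cv2.imwrite("pics/s7.png",cv2.resize(r.snapshot("scene")[100:260,180:380,::-1],None,fx=3.7,fy=3.7))
cv2.imwrite("pics/t7.png",cv2.resize(r.snapshot("top")[150:270,150:350,::-1],None,fx=3.9,fy=3.9))
print((proj("scene",[s["eef_pos"],[.548,.1362,.098]])-[180,100])*3.7)
E
```

```text
[0.54890792 0.13296692 0.14332294] [-0.18994616 -1.11360337  0.04702404]
[[545.90177219 212.26963735]
 [538.24241227 267.13188382]]
```

View pics/s7.png

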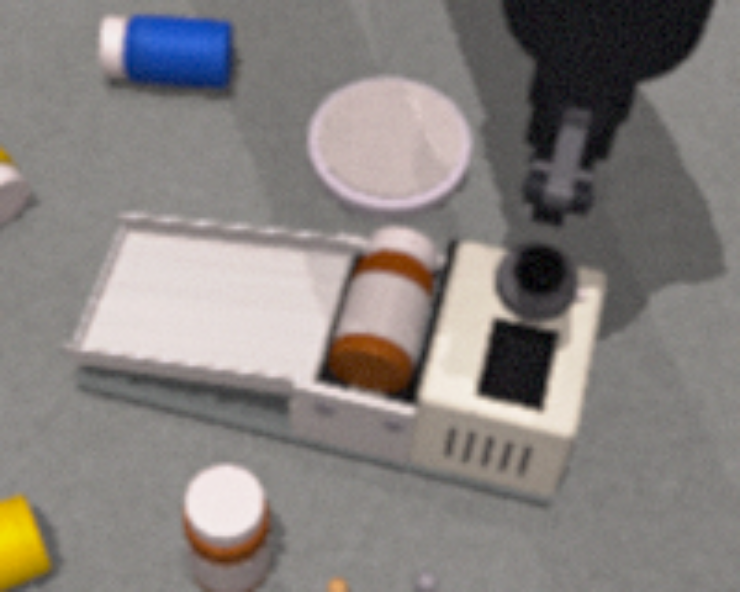

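View pics/t7.png

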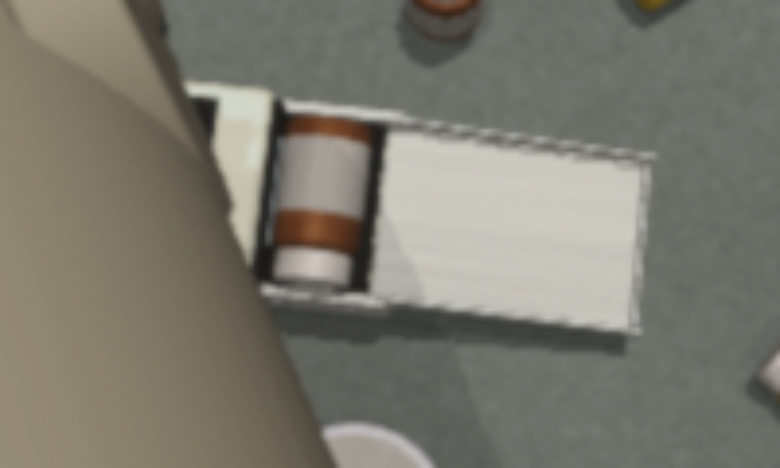

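Call:
{"name": "carry_out", "arguments": {"increments": [[-0.1,0.3,-1,0,0,0,1],[0,0,-1,0,0,0,1],[0,0,-1,0,0,0,1],[0,0,-0.8,0,0,0,1],[0,0,-0.3,0,0,0,1],[0,0,0,0,0,0,1]]}}

```text
clock: 9.02
eef_pos: [0.5466, 0.1379, 0.1012]
ee_rot: [-0.001, 0.743, 0.67, -0.001]
force: [-2.4, -0.4, 2.5]
grip_width: -0.002
```

Call:
{"name": "carry_out", "arguments": {"increments": [[0,0,-0.2,0,0,0,1],[0,0,-0.2,0,0,0,1],[0,0,-0.2,0,0,0,1],[0,0,-0.1,0,0,0,1],[0,0,0,0,0,0,1],[0,0,0,0,0,0,1]]}}

```text
clock: 9.52
eef_pos: [0.5476, 0.1384, 0.0962]
ee_rot: [0.0, 0.743, 0.67, 0.0]
force: [-2.1, -1.4, 6.3]
grip_width: 0.002
```

Call:
{"name": "carry_out", "arguments": {"increments": [[0,0,-0.1,0,0,0,1],[0,0,-0.1,0,0,0,1],[0,0,0,0,0,0,1]]}}

```text
clock: 9.77
eef_pos: [0.5478, 0.1384, 0.0959]
ee_rot: [0.001, 0.743, 0.67, 0.0]
force: [-9.4, -3.3, 21.8]
grip_width: 0.0
```

Call:
{"name": "carry_out", "arguments": {"increments": [[0,0,-0.1,0,0,0,1],[0,0,-0.1,0,0,0,1],[0,0,0,0,0,0,1]]}}

```text
clock: 10.02
eef_pos: [0.5479, 0.1385, 0.0956]
ee_rot: [0.001, 0.743, 0.67, 0.001]
force: [-15.9, -5.3, 34.3]
grip_width: 0.001
```

```bash
python3 - <<'E'
from h import *
import cv2
cv2.imwrite("pics/s8.png",cv2.resize(r.snapshot("scene")[120:220,270:370,::-1],None,fx=6,fy=6,interpolation=cv2.INTER_CUBIC))
s=r.sense();print(s["eef_pos"],s["force"],s["moment"])
print((proj("scene",[s["eef_pos"],[.548,.1362,.098]])-[270,120])*6)
E
```

```text
[0.54790953 0.13847282 0.09558845] [-15.87758593  -5.08306216  36.40540119] [-1.23887901e+00  3.51844275e+00 -3.07140214e-03]
[[339.45427882 318.52729916]
 [332.82553341 313.18683863]]
```

View pics/s8.png

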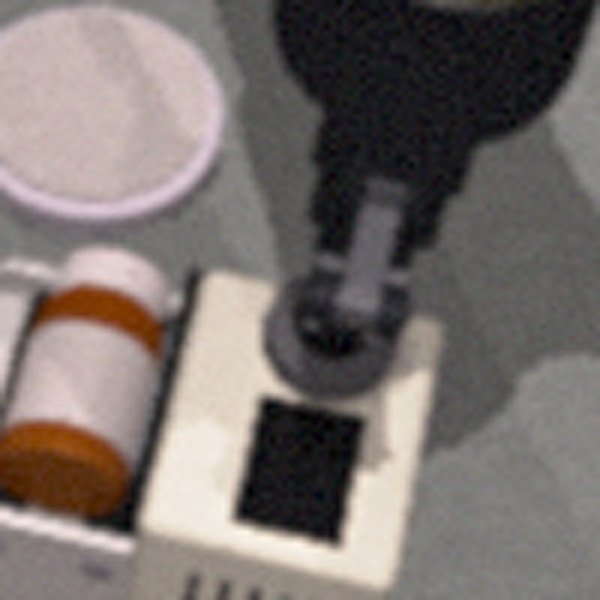

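Call:
{"name": "carry_out", "arguments": {"increments": [[0,0,0.5,0,0,0,1],[0,0,1.0,0,0,0,1],[0.1,-0.25,0,0,0,0,1],[0,0,0,0,0,0,1],[0,0,0,0,0,0,1]]}}

```text
clock: 10.48
eef_pos: [0.5484, 0.1353, 0.106]
ee_rot: [-0.0, 0.743, 0.67, -0.0]
force: [0.3, 0.2, -0.2]
grip_width: -0.004
```

Call:
{"name": "carry_out", "arguments": {"increments": [[0,0,-0.2,0,0,0,1],[0,0,0,0,0,0,1]]}}

```text
clock: 10.65
eef_pos: [0.5479, 0.1356, 0.1034]
ee_rot: [-0.001, 0.743, 0.67, -0.001]
force: [0.2, -0.4, -0.3]
grip_width: -0.0
```

Call:
{"name": "carry_out", "arguments": {"increments": [[0,0,-0.2,0,0,0,1],[0,0,0,0,0,0,1]]}}

```text
clock: 10.82
eef_pos: [0.5482, 0.1358, 0.1019]
ee_rot: [-0.0, 0.743, 0.67, -0.0]
force: [0.6, 0.2, 1.8]
grip_width: -0.001
```

Call:
{"name": "carry_out", "arguments": {"increments": [[0,0,-0.2,0,0,0,1],[0,0,0,0,0,0,1]]}}

```text
clock: 10.98
eef_pos: [0.5484, 0.1359, 0.1003]
ee_rot: [-0.0, 0.743, 0.67, 0.0]
force: [-0.5, 1.2, 2.3]
grip_width: 0.003
```

Call:
{"name": "carry_out", "arguments": {"increments": [[0,0,-0.2,0,0,0,1],[0,0,0,0,0,0,1]]}}

```text
clock: 11.15
eef_pos: [0.5485, 0.1359, 0.0984]
ee_rot: [0.0, 0.743, 0.67, 0.0]
force: [-0.3, -0.9, 3.6]
grip_width: -0.002
```

Call:
{"name": "carry_out", "arguments": {"increments": [[0,0,-0.2,0,0,0,1],[0,0,0,0,0,0,1]]}}

```text
clock: 11.32
eef_pos: [0.5485, 0.1359, 0.0965]
ee_rot: [0.0, 0.743, 0.67, 0.0]
force: [-0.8, -0.2, 4.3]
grip_width: -0.002
```

Call:
{"name": "carry_out", "arguments": {"increments": [[0,0,-0.15,0,0,0,1],[0,0,0,0,0,0,1],[0,0,0,0,0,0,1],[0,0,0,0,0,0,1]]}}

```text
clock: 11.65
eef_pos: [0.5486, 0.1359, 0.0961]
ee_rot: [0.0, 0.743, 0.67, 0.0]
force: [-5.1, -1.7, 11.3]
grip_width: 0.004
```

Call:
{"name": "carry_out", "arguments": {"increments": [[0,0,0.5,0,0,0,1],[0,0,1.0,0,0,0,1],[0,0,2,0,0,0,1],[0,0,3,0,0,0,1],[-0.5,3,3,0,0,0,1],[-0.5,3,2,0,0,0,1],[-0.5,3,0,0,0,0,1],[-0.5,3,0,0,0,0,1],[0,0,0,0,0,0,1],[0,0,0,0,0,0,1]]}}

```text
clock: 12.48
eef_pos: [0.5272, 0.2574, 0.2094]
ee_rot: [-0.001, 0.741, 0.671, -0.0]
force: [0.7, -1.4, -0.8]
grip_width: 0.001
```

```bash
python3 - <<'E'
from h import *
import cv2
cv2.imwrite("pics/s9.png",cv2.resize(r.snapshot("scene")[100:260,180:380,::-1],None,fx=3.7,fy=3.7))
cv2.imwrite("pics/t9.png",cv2.resize(r.snapshot("top")[100:270,150:350,::-1],None,fx=3.5,fy=3.5))
E
```

```text
(no output)
```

View pics/s9.png

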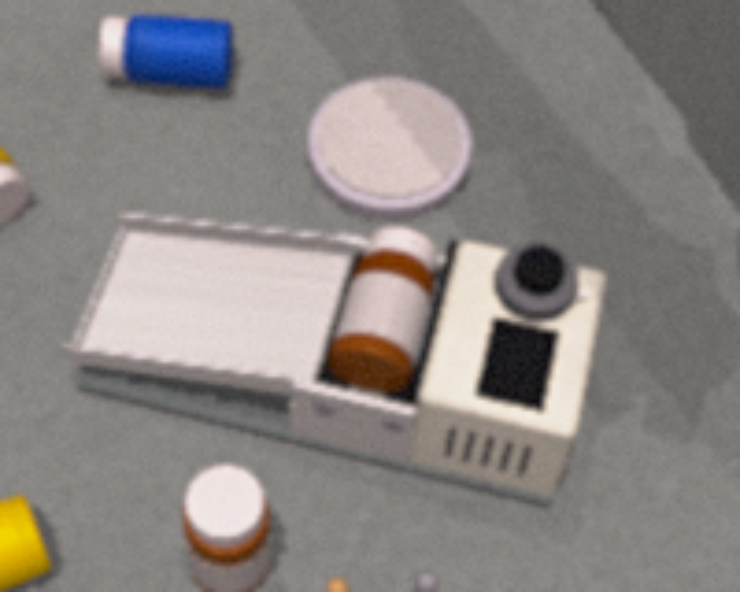

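View pics/t9.png

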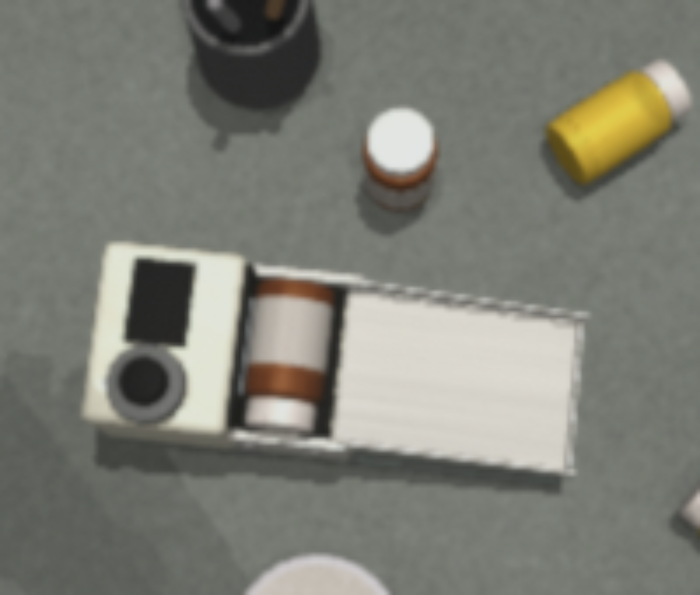

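The vial lies square in the nest between the rollers, at (385,310) in the scene crop and (288,355) in the top crop. The key is up and the arm is clear. The bystanders look unmoved, so I'm handing in.

```bash
python3 -c "
from station import r
print(r.job_done())"
```

```text
the job is handed in; nothing more can be done
None
```

The vial is in the nest and the start key has been pressed and released. I handed the job in about 12.6 s into the 43 s allowed, and it gave no verdict.

- **Vial:** I pushed it up the gutter with two nearly shut fingertips, and the force read under 2 N at every stop. It went over the front roller and dropped into the nest. The last pictures from both cameras show it square between the rollers and in the same place as before the key press.
- **Start key:** I pressed it twice. Both times the force rose as the spring should and then hit a hard stop, after about 6 mm of travel. The last picture shows it up again.
- **Bystanders:** The standing vial and the dish look unmoved. The last crops show only part of the pen cup, but the arm stayed well away from it.
- **Disagreement:** The key's contact and stop heights read about 3.5 mm higher than the description gives. I judged the press complete by the travel and the hard stop, not by the absolute height. The first press reached about 36 N upward at the stop, with about 16 N sideways. I then centred on the key and repeated it at about 11 N.

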